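Pin the belt tensioner and hold it back

ROBOT

A 7-joint arm with a two-finger parallel gripper is mounted at the origin on the work surface. World frame = base frame: x ahead of the robot, y to its left, z up, the work surface at z = 0. Lengths are in mm, angles in rad, forces in N, time in s.
With the tool pointing down it reaches from about 350 to 900 mm from the base axis. Payload 8.1 kg.
Tool frame: the origin (TCP) lies on the centre line of the jaws, within the pads' length; the fingertips stand manip.nose_length ahead of it and the grasp point (between the pads) lies 5 mm behind it (manip.nose_length is the distance from the TCP to the fingertips, in mm); z points along the fingers, x is the direction in which the jaws open and shut, and the axes are right-handed (so a half turn about z gives the same grasp; the last joint's range is limited). The gripper opens to 92 mm and grips with 3 to 60 N. Pads are 19 mm wide; open, the fingers measure 130 mm over their backs; the gripper's body (75 mm by 190 mm) begins 47 mm behind the grasp point.
Start: joints at [-1.211, 0.434, 0.025, 1.573, -0.012, 1.134, -0.075], TCP at [279.063, 559.255, 207.942] pointing down, gripper open.
Joint ranges: [-2.62, 2.62], [-0.44, 2.09], [-1.27, 1.32], [0.08, 2.57], [-1.32, 4.46], [0.12, 2], [-2.74, 2.74]. Speed limits (rad/s): [2.22, 2.22, 3.01, 3.01, 3.14, 3.14, 3.14].

INTERFACE

Orientations are given as a rotation vector (axis times angle).
In Python, from rig import manip, viewer, order, models gives the robot as it stands.
- The arm moves only by the tool jog_arm, never from a script. Its argument "motion" is a list of rows, each an object of numbers: "tx", "ty", "tz": the shift along the tool's x, y, z in cm; "ax", "ay", "az": the turn, a rotation vector about the tool's x, y, z in degrees. In form: [{"tx": .., "ty": .., "tz": .., "ax": .., "ay": .., "az": ..}, ...]. A call has 1 to 20 rows; each row is the pose to reach, as a shift and turn from the pose commanded when the call began, along the tool's axes at that moment; what a row does not reach only later rows make up. A row lasts 1/8 s, in which the tool goes at most 62.5 mm and 10.7 degrees, less where a joint would pass 70% of its speed; a pose out of reach is approached as far as the arm can. A call with a gripper value outside its range is refused whole. "gripper" is the closure, from 0 (fully open) to 1 (shut), set as the call begins (left out, the last holds). The fingers move at their own pace and stop on an object; the grip force is fixed at half the most. Time passes only in rows, so rows that repeat a pose let the fingers close. It gives the time, the measured TCP pose, the force and the opening at its end, in the units of the state.
- manip.state(): the state, without advancing time (a new reading comes with each control period).
- viewer.grab_frame(name): name is "side" or "top"; returns (picture, depth): 400x640x3 uint8, red, green, blue; 400x640 float32, mm along the optical axis (not along the pixel's ray), 0 where there is no reading.
- viewer.camera_model(name): a dict with "fx", "fy", "cx", "cy" (pixels), "position" and "rotation" of the camera in the world. Camera axes: x right, y up, looking along -z (the intrinsics and any distortion apply to the point x, -y, -z); pixel columns grow to the right and rows downward; lengths in mm; the calibration is good to about 2 mm. A picture is of the moment at which its call begins. camera_model takes no time and is no camera call.
- order.job_done(): hands the job in, once; it reports no verdict.
Trained networks look in the newest picture that a camera, given by its name, has taken for a name from the list of things; names that differ only in an ending like _2 or _b are one class to them, and where a whole thing is asked for, a point or a joint stands for the part that bears it (a point fixed in the world has none). Each returns a list of dicts, best first, with "p" (0 to 1); they miss things now and then, are a little off and sometimes report something else, mostly with a low value. They report only what shows in the picture. A call takes as long as a camera call.
- models.masks_of(camera, target): "mask" (400x640 bool, what is visible of it) and "extent" ([left, top, right, bottom] in pixels, round what is visible of it).
- models.spot_point(camera, target): "uv" ([column, row] in pixels: a listed point, or the origin of a listed thing).
The state is a dict: "clock": time; "q": joint angles; "qd": joint speeds; "joint_torque": joint torques, N m; "eef_pos": TCP position; "ee_rot": TCP orientation; "force": force on the tool from outside, world axes, zero at the start; "moment": the same for the moment, N m; "width": finger opening in mm.
Only numpy, scipy, OpenCV 4.12 (cv2) and the standard library are available. Lean on these libraries where they do the work, as an engineer would, in place of code of your own. Each camera call takes 0.05 s, during which the arm holds its last target.

TASK

I am fitting a drive belt on the bottle shaker's drive deck. Take the slim hinge pin out of its wooden block and put it down through the tensioner's clevis until its disc sits fully home, let go of it, then push the sprung tensioner arm back by its upright peg past the pawl's click and keep holding it there, clear of the end stop, so that I can slip the belt on: the program finishes while the robot is still holding the arm back. Leave the thick spare pin and the other things on the bench where they are.

Things in the scene. Friction and masses are not known exactly. Their poses are not given: they have to be found in the camera images.
- pin_grip (a point): Mid-grip of the loose steel hinge pin, about 90 g, upright in a wooden block. Tapered shank 10 mm wide, 44 long (in the block's hole); disc 22 wide, 4 thick (rests on the block); ribbed round grip 16 wide, 40 tall. The point is 20 mm below the pin's top, 24 above the disc's underside, 68 above the foot; z up the pin. At the start, and again when home, it is 74 mm above the table.
- clevis (a point): Centre of the hole's mouth on the clevis, 50 mm above the table: two 38 mm square steel ears with the arm's lug between, on a fixed grey deck. Hole 13 mm wide, straight down through all three, always in line; the arm turns about it. Axes are the deck's: z up, arm toward -y, pawl at +y, web at +x, belt pulleys at -x. Nothing within 60 mm is taller than 50 mm.
- tensioner (a joint): Angle of the sprung arm about the clevis hole, rad: 0 at rest, growing counter-clockwise seen from above (peg toward the deck's +x). The click is over by 0.34; a fixed stop post ends the travel at 0.66. For the belt hold it between 0.38 and 0.60. Let go, it always springs back to 0: the pawl does not lock. Push at the peg: about 3 N at rest, 9 N at 0.5.
- peg (a point): Axis of the upright steel push peg at the arm's outer end, moving with it: round, 18 mm wide, standing 33 to 105 mm above the table, the point at 80 mm. It circles the hole at 150 mm: at joint value q it lies, in the deck's axes, at x = 150 sin(q - 0.25), y = -150 cos(q - 0.25) mm. Push it or pinch it from above. The black idler roller, 40 mm wide, top at 48 mm, is 65 mm nearer the hole.
- pawl (a joint): Travel of the sprung pawl slider away from the hole, m: 0 at rest. The tooth on the arm's tail lifts it from about arm angle 0.15, to about 0.002 at 0.24, and lets it drop back to 0 by 0.34 (the click). Climbing the tooth adds some 3 N at the peg.
- spare_knob (a point): Middle of the 34 mm ball knob of the thick spare pin (18 mm shank), 69 mm above the table, standing in a second wooden block. It does not fit the clevis; leave it. Both blocks are 60 x 60 mm, 50 tall, fixed.
- dropper_a: Loose cream dropper bottle, 25 mm wide, 73 mm tall; origin under its foot. Bystander: leave it.
- dropper_b: Loose brown dropper bottle, 25 mm wide, 73 mm tall; origin under its foot. Bystander.
- jar: Loose white jar, 56 mm wide, 60 mm tall; origin under its foot. Bystander.
- figurine: Loose plain grey figurine on a round black foot, 50 mm wide, 70 mm tall; origin under its foot. Bystander.
- wrench: Loose wrench lying on the table, 160 mm long along its x axis. Bystander.
- cup: Loose empty white cup, 72 mm wide, 85 mm tall; origin under its foot. Bystander.
- brush: Loose paint brush lying on the table, 170 mm long along its x axis. Bystander.

How it is judged:
By the outcome, as a careful person would: the job done as asked, in the order asked, and still so for the second after the job is handed in, while the arm keeps its last pose, push and grip.
It also fails if it takes over 46 s, if anything falls off the work surface, if the arm or the gripper's body presses on something with over 40 N, if the wrist force passes 120 N, or if a joint passes its speed limit or range.

## Working session

There is one attempt and no reset: what is moved stays moved. The work goes in short steps, Python scripts to look and compute and a tool call to move; the robot and the scene stay as the last step left them, time stands still between calls to the robot, and variables do not carry over. Pictures are saved under pics/ and viewed, and the job is handed in when it is done.

Besides the shell and the picture viewer there is one more tool, called after "Emit:" as name(argument=value, ...) on one line, values as JSON. jog_arm: Moves the arm, as the interface text tells. Its arguments: {"type":"object","properties":{"motion":{"type":"array"},"gripper":{"type":"number"}},"required":["motion"]}

```bash
ls; mkdir -p pics; cat > h.py <<'E'
import numpy as np, cv2
from rig import manip, viewer, order, models
def px2w(cam,uv,z=None,depth=None):
    m=viewer.camera_model(cam); R=np.array(m['rotation']); 
    if R.ndim==1 or R.shape==(3,): R=cv2.Rodrigues(R.astype(float))[0]
    p=np.array(m['position'],float)
    d=np.array([(uv[0]-m['cx'])/m['fx'],-(uv[1]-m['cy'])/m['fy'],-1.0])
    d=R@d
    if z is not None: return p+d*(z-p[2])/d[2]
    return p+d*depth
def w2px(cam,P):
    m=viewer.camera_model(cam); R=np.array(m['rotation'],float)
    if R.shape==(3,): R=cv2.Rodrigues(R)[0]
    c=R.T@(np.array(P,float)-np.array(m['position'],float)); 
    return np.array([m['cx']+m['fx']*c[0]/-c[2], m['cy']+m['fy']*c[1]/c[2]])
def save(im,n): cv2.imwrite('pics/'+n,im[:,:,::-1])
E
python3 - <<'E'
from h import *
np.set_printoptions(precision=3,suppress=True)
print(manip.state(), manip.nose_length)
for c in ('side','top'):
    print(c,viewer.camera_model(c))
    im,d=viewer.grab_frame(c); save(im,c+'0.png'); np.save(c+'0d.npy',d)
    for t in ('pin_grip','clevis','peg','spare_knob'):
        for r in models.spot_point(c,t)[:3]:
            u=np.array(r['uv']); z={'pin_grip':74,'clevis':50,'peg':80,'spare_knob':69}[t]
            print(c,t,u,r['p'],px2w(c,u,z=z))
print(manip.state()['clock'])
E
```

```text
pics
{'clock': 0.0, 'q': array([-1.211,  0.435,  0.025,  1.574, -0.012,  1.134, -0.075]), 'qd': array([-0.   ,  0.   , -0.001, -0.001, -0.001,  0.   , -0.   ]), 'joint_torque': array([  0.   , -66.786,   0.985, -31.445,  -0.061,   0.043,   0.   ]), 'eef_pos': array([278.86 , 558.73 , 207.137]), 'ee_rot': array([ 2.671,  1.652, -0.002]), 'force': array([0.163, 0.28 , 0.358]), 'moment': array([-0.012,  0.014, -0.038]), 'width': 91.85804148040273} 14.0
side {'fx': 384.73829043863736, 'fy': 384.73829043863736, 'cx': 311.20661784858123, 'cy': 191.70600806116073, 'position': array([344.04 , 977.555, 849.621]), 'rotation': array([ 0.106, -1.304, -2.686])}
side pin_grip [259.1 272.5] 0.52 [582.831 360.513  74.   ]
side clevis [289.8 189.9] 0.8 [585.385 -20.755  50.   ]
side clevis [336.4 145.9] 0.52 [ 463.64  -329.571   50.   ]
side clevis [301.2 138.9] 0.39 [ 611.061 -358.59    50.   ]
side peg [301.7 160.9] 0.53 [ 570.052 -156.623   80.   ]
side spare_knob [327.4 250.9] 0.6 [420.508 251.313  69.   ]
top {'fx': 484.0454035787321, 'fy': 484.0454035787321, 'cx': 322.349066331995, 'cy': 194.22275895409342, 'position': array([ 214.175,   -0.641, 1440.657]), 'rotation': array([ 0.157, -0.169, -1.64 ])}
top pin_grip [189.9 174.8] 0.6 [584.658 357.731  74.   ]
top clevis [320.6 166.4] 0.91 [587.666 -23.594  50.   ]
top peg [372.8 158.3] 0.88 [ 592.5   -176.727   80.   ]
top spare_knob [231.1 230.7] 0.46 [412.848 245.184  69.   ]
0.5
```

View pics/side0.png

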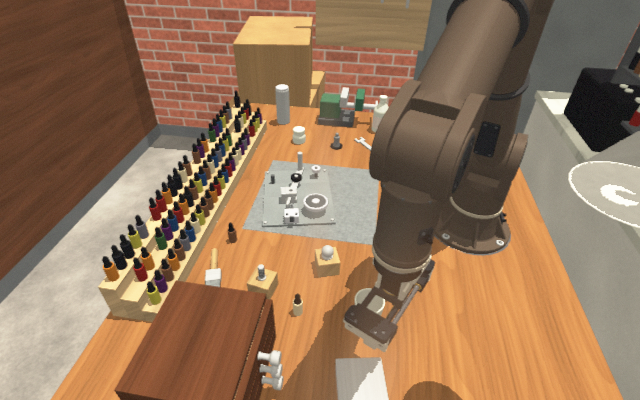

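View pics/top0.png

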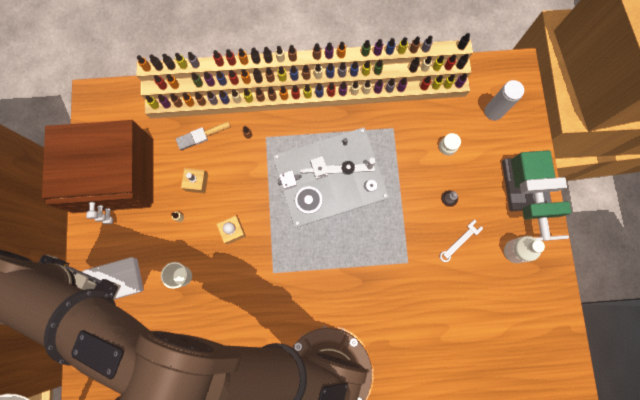

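```bash
python3 - <<'E'
import cv2,numpy as np
a=cv2.imread('pics/top0.png'); b=cv2.imread('pics/side0.png')
A=cv2.resize(a[120:240,260:400],None,fx=5,fy=5,interpolation=cv2.INTER_CUBIC)
B=cv2.resize(b[140:240,240:350],None,fx=5,fy=5,interpolation=cv2.INTER_CUBIC)
C=cv2.resize(a[110:260,165:265],None,fx=4,fy=4,interpolation=cv2.INTER_CUBIC)
D=cv2.resize(b[220:330,200:360],None,fx=4,fy=4,interpolation=cv2.INTER_CUBIC)
for n,i in zip('ABCD',(A,B,C,D)): cv2.imwrite(f'pics/z{n}.png',i)
E
```

```text
(no output)
```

View pics/zA.png

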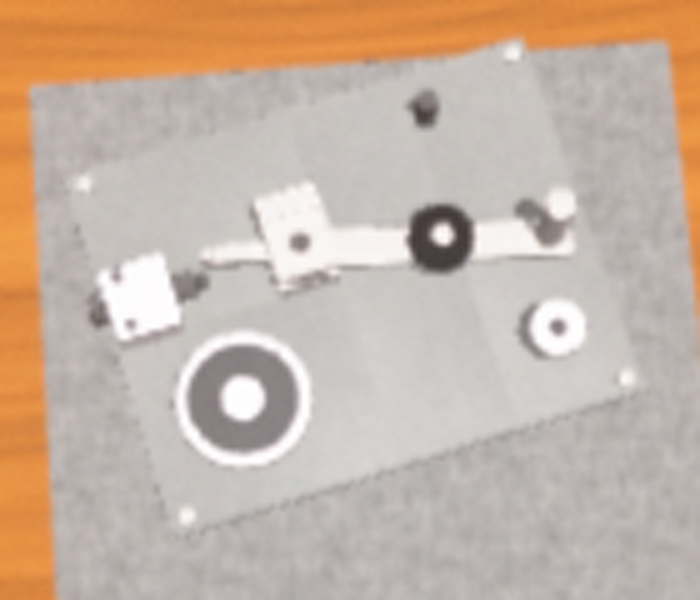

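View pics/zB.png

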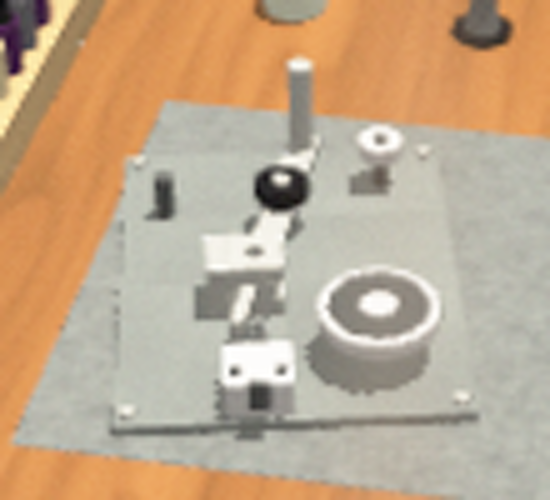

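View pics/zC.png

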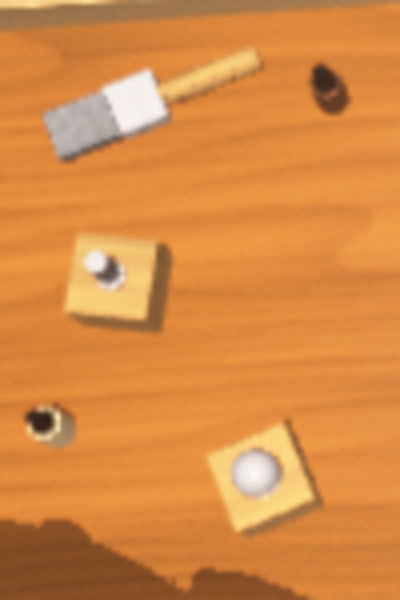

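View pics/zD.png

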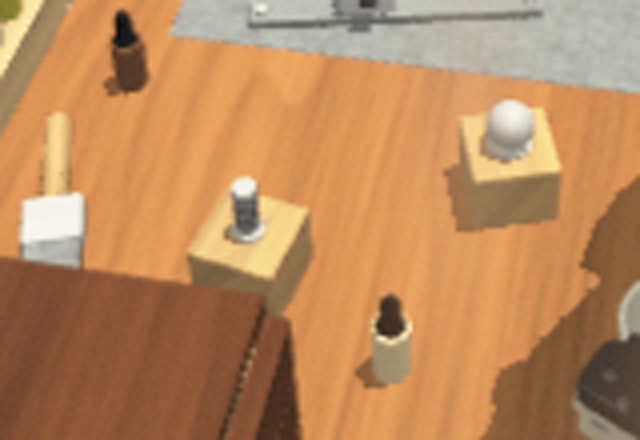

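```bash
python3 - <<'E'
from h import *
np.set_printoptions(precision=1,suppress=True)
def pr(n,c,uv,z): print(n,c,px2w(c,uv,z=z))
o=lambda p,s,x0,y0: ((p[0]+.5)/s+x0-.5,(p[1]+.5)/s+y0-.5)
pr('pin top','top',o((97,260),4,165,110),94)
pr('pin top','side',o((244,183),4,200,220),94)
pr('disc','top',o((111,276),4,165,110),54)
pr('disc','side',o((247,234),4,200,220),54)
pr('hole','top',o((300,243),5,260,120),50)
pr('hole','side',o((256,251),5,240,140),50)
pr('pegtop','top',o((561,202),5,260,120),105)
pr('pegtop','side',o((300,63),5,240,140),105)
pr('roller','top',o((442,234),5,260,120),48)
for p in [(83,183),(513,51),(628,377),(187,516)]: pr('screw','top',o(p,5,260,120),12)
pr('stop','top',o((427,98),5,260,120),50)
pr('stop','top',o((427,120),5,260,120),12)
pr('blk','top',o((75,232),4,165,110),50);pr('blk','top',o((157,241),4,165,110),50);pr('blk','top',o((66,312),4,165,110),50);pr('blk','top',o((150,322),4,165,110),50)
for c in ('top','side'):
    d=np.load(c+'0d.npy')
    for n,uv in (('hole',(319.6,168) if c=='top' else (287,188)),('table',(240,280) if c=='top' else (220,290))):
        print(c,n,px2w(c,uv,depth=d[int(uv[1]),int(uv[0])]))
print(px2w('top',(189,175),depth=np.load('top0d.npy')[175,189]))
print(np.load('top0d.npy')[170:182,184:198])
E
```

```text
pin top top [580.  355.4  94. ]
pin top side [579.2 353.3  94. ]
disc top [577.9 355.9  54. ]
disc side [578.1 361.6  54. ]
hole top [582.4 -20.2  50. ]
hole side [582.2 -21.9  50. ]
pegtop top [ 580.7 -170.2  105. ]
pegtop side [ 580.7 -173.8  105. ]
roller top [ 582.1 -104.9   48. ]
screw top [640.4 109.1  12. ]
screw top [ 705.2 -161.6   12. ]
screw top [ 494.3 -211.7   12. ]
screw top [430.   58.8  12. ]
stop top [ 666.4 -103.    50. ]
stop top [ 664.7 -104.6   12. ]
blk top [614.6 382.9  50. ]
blk top [603.1 322.4  50. ]
blk top [554.2 390.5  50. ]
blk top [542.  329.1  50. ]
top hole [590.7 -20.7  21. ]
top table [275.4 236.5   2.1]
side hole [596.9 -28.9  50.4]
side table [622.7 498.4 170.8]
[578.1 354.4  96.7]
[[1431.4 1431.1 1436.5 1438.7 1439.6 1431.1 1440.9 1432.9 1428.8 1429.7
  1432.6 1435.6 1432.6 1432.7]
 [1436.5 1440.1 1436.5 1433.4 1434.3 1438.6 1432.8 1433.5 1432.  1433.9
  1430.  1433.4 1428.1 1438.2]
 [1433.5 1432.5 1432.2 1434.2 1429.8 1431.6 1438.2 1434.5 1436.7 1437.3
  1431.7 1429.4 1431.3 1438. ]
 [1432.5 1432.4 1433.7 1437.2 1391.5 1386.2 1386.8 1437.3 1430.
[... 161 characters left out ...]
90.3 1390.6 1385.4 1384.3 1390.2 1388.4 1393.2 1427.
  1429.  1434.6 1432.7 1433.2]
 [1432.1 1430.7 1393.8 1389.9 1387.5 1387.1 1391.1 1387.  1394.9 1407.1
  1430.3 1430.1 1435.  1432.9]
 [1422.6 1432.9 1435.2 1378.7 1388.1 1387.5 1387.7 1388.7 1394.5 1408.2
  1419.1 1425.2 1423.6 1431.3]
 [1431.4 1426.  1434.  1422.5 1389.9 1388.2 1390.7 1392.3 1404.8 1411.2
  1414.6 1422.8 1433.6 1433. ]
 [1431.7 1434.1 1430.2 1434.1 1430.1 1396.6 1399.7 1400.3 1407.3 1417.
  1417.9 1431.5 1429.  1430.7]
 [1426.9 1427.9 1430.5 1428.9 1429.9 1428.3 1409.1 1404.3 1411.5 1418.8
  1423.5 1422.  1431.7 1430.3]
 [1432.8 1429.3 1434.3 1424.5 1430.1 1427.2 1422.2 1419.9 1426.4 1421.
  1428.6 1431.8 1428.3 1431.2]]
```

```bash
cat >> h.py <<'E'
def plan(target,yaw_deg=None):
    """target world TCP (mm), yaw of tool x in world deg; prints tx ty tz (cm), az deg from measured pose"""
    s=manip.state(); R=cv2.Rodrigues(np.array(s['ee_rot'],float))[0]; p=s['eef_pos']
    d=R.T@(np.array(target,float)-p)/10
    y=np.degrees(np.arctan2(R[1,0],R[0,0]))
    out=f"tx {d[0]:.2f} ty {d[1]:.2f} tz {d[2]:.2f} | yaw now {y:.1f}"
    if yaw_deg is not None:
        c,sn=np.cos(np.radians(yaw_deg)),np.sin(np.radians(yaw_deg))
        Rt=np.array([[c,sn,0],[sn,-c,0],[0,0,-1.0]])
        out+=f" turn {np.degrees(cv2.Rodrigues(R.T@Rt)[0].ravel()).round(2)}"
    print(out,'pos',p.round(1),'F',np.round(s['force'],1),'w',round(s['width'],1),'t',round(s['clock'],2))
E
python3 - <<'E'
from h import *
np.set_printoptions(precision=0,suppress=True)
for c in ('top','side'):
    d=np.load(c+'0d.npy'); P=[]
    for v in range(0,400,2):
        for u in range(0,640,2):
            if d[v,u]>0: P.append(px2w(c,(u,v),depth=d[v,u]))
    P=np.array(P)
    s=P[(P[:,0]>300)&(P[:,1]>200)&(P[:,0]<800)&(P[:,2]>60)&(P[:,1]<700)]
    # coarse height map
    H={}
    for p in s: k=(int(p[0]//50*50),int(p[1]//50*50)); H[k]=max(H.get(k,0),int(p[2]))
    print(c); 
    for x in range(300,800,50): print(x,[H.get((x,y),0) for y in range(200,700,50)])
plan((579.3,355,180),0)
E
```

```text
Traceback (most recent call last):
  File "h.py", line 4, in px2w
    m=viewer.camera_model(cam); R=np.array(m['rotation']);
ValueError: time passes only in moves, steps and waits
```

```bash
python3 - <<'E'
s=open('h.py').read()
s=s.replace("def px2w","_c={}\ndef cm(c):\n    if c not in _c: _c[c]=viewer.camera_model(c)\n    return _c[c]\ndef px2w",1).replace("m=viewer.camera_model(cam)","m=cm(cam)")
open('h.py','w').write(s)
E
python3 - <<'E'
from h import *
np.set_printoptions(precision=0,suppress=True)
for c in ('top','side'):
    d=np.load(c+'0d.npy'); P=[]
    for v in range(0,400,2):
        for u in range(0,640,2):
            if d[v,u]>0: P.append(px2w(c,(u,v),depth=d[v,u]))
    P=np.array(P)
    s=P[(P[:,0]>300)&(P[:,1]>200)&(P[:,0]<800)&(P[:,2]>60)&(P[:,1]<700)]
    H={}
    for p in s: k=(int(p[0]//50*50),int(p[1]//50*50)); H[k]=max(H.get(k,0),int(p[2]))
    print(c); 
    for x in range(300,800,50): print(x,[H.get((x,y),0) for y in range(200,700,50)])
plan((579.3,355,180),0)
E
```

```text
top
300 [0, 0, 0, 89, 86, 661, 664, 596, 338, 0]
350 [0, 0, 0, 0, 0, 0, 0, 0, 0, 0]
400 [86, 87, 0, 0, 0, 0, 0, 0, 0, 0]
450 [0, 0, 0, 0, 71, 0, 0, 149, 154, 0]
500 [0, 0, 0, 0, 0, 175, 176, 175, 174, 175]
550 [0, 0, 85, 93, 0, 177, 175, 175, 175, 177]
600 [0, 0, 0, 0, 0, 173, 177, 174, 176, 174]
650 [0, 0, 0, 0, 0, 175, 175, 176, 177, 175]
700 [0, 0, 0, 0, 0, 171, 175, 176, 175, 177]
750 [0, 0, 0, 0, 0, 0, 0, 0, 0, 0]
side
300 [0, 0, 0, 88, 87, 0, 662, 648, 605, 335]
350 [0, 0, 0, 0, 0, 0, 0, 0, 326, 0]
400 [86, 89, 0, 0, 0, 0, 0, 0, 0, 0]
450 [0, 0, 0, 0, 75, 0, 0, 148, 153, 0]
500 [0, 0, 0, 0, 0, 172, 174, 173, 174, 172]
550 [0, 0, 94, 96, 0, 173, 173, 173, 174, 174]
600 [0, 0, 0, 0, 0, 172, 173, 173, 173, 174]
650 [0, 0, 0, 0, 0, 173, 173, 174, 173, 173]
700 [0, 0, 0, 0, 0, 174, 173, 173, 173, 173]
750 [0, 0, 0, 0, 0, 0, 0, 0, 0, 0]
tx -4.87 ty 35.99 tz 2.79 | yaw now 63.5 turn [-0.  0. 63.] pos [279. 559. 208.] F [-0. -0. -1.] w 91.8 t 0.5
```

Emit:
jog_arm(motion=[{"tx": -0.25, "ty": 1.8, "az": 3.2}, {"tx": -0.83, "ty": 6.1, "az": 10.8}, {"tx": -1.55, "ty": 11.5, "az": 20.3}, {"tx": -2.3, "ty": 17.2, "az": 30.3}, {"tx": -3.1, "ty": 23.0, "az": 40.5}, {"tx": -3.9, "ty": 28.8, "az": 50.7}, {"tx": -4.5, "ty": 33.1, "az": 58.4}, {"tx": -4.87, "ty": 36.0, "az": 63.4}, {"tx": -4.87, "ty": 36.0, "az": 63.4, "tz": 2}, {"tx": -4.87, "ty": 36.0, "az": 63.4, "tz": 5}, {"tx": -4.87, "ty": 36.0, "az": 63.4, "tz": 7}, {"tx": -4.87, "ty": 36.0, "az": 63.4, "tz": 7}], gripper=0.4)

```text
schema error: expected keys tx, ty, tz, ax, ay, az
```

```bash
python3 - <<'E'
from h import *
plan((579.3,355,73),0)
for c in ('side','top'):
    im,d=viewer.grab_frame(c); save(im,c+'1.png')
    x,y=((200,210) if c=='side' else (140,110))
    cv2.imwrite(f'pics/{c}1z.png',cv2.resize(im[y:y+120,x:x+130,::-1],None,fx=5,fy=5,interpolation=cv2.INTER_CUBIC))
plan((579.3,355,73),0)
E
```

```text
tx -4.87 ty 35.99 tz 13.49 | yaw now 63.5 turn [-0.    0.   63.48] pos [279.  559.2 207.9] F [-0.4 -0.4 -0.9] w 91.8 t 0.5
tx -4.87 ty 35.98 tz 13.49 | yaw now 63.5 turn [-0.    0.   63.48] pos [279.1 559.2 207.9] F [-0.8  0.8 -1. ] w 91.8 t 0.6
```

All six keys are needed in each row.

Emit:
jog_arm(motion=[{"tx": -0.25, "ty": 1.8, "tz": 0, "ax": 0, "ay": 0, "az": 3.2}, {"tx": -0.83, "ty": 6.1, "tz": 0, "ax": 0, "ay": 0, "az": 10.8}, {"tx": -1.55, "ty": 11.5, "tz": 0, "ax": 0, "ay": 0, "az": 20.3}, {"tx": -2.3, "ty": 17.2, "tz": 0, "ax": 0, "ay": 0, "az": 30.3}, {"tx": -3.1, "ty": 23.0, "tz": 0, "ax": 0, "ay": 0, "az": 40.5}, {"tx": -3.9, "ty": 28.8, "tz": 0, "ax": 0, "ay": 0, "az": 50.7}, {"tx": -4.5, "ty": 33.1, "tz": 0, "ax": 0, "ay": 0, "az": 58.4}, {"tx": -4.87, "ty": 36.0, "tz": 0, "ax": 0, "ay": 0, "az": 63.4}, {"tx": -4.87, "ty": 36.0, "tz": 2, "ax": 0, "ay": 0, "az": 63.4}, {"tx": -4.87, "ty": 36.0, "tz": 5, "ax": 0, "ay": 0, "az": 63.4}, {"tx": -4.87, "ty": 36.0, "tz": 7, "ax": 0, "ay": 0, "az": 63.4}, {"tx": -4.87, "ty": 36.0, "tz": 7, "ax": 0, "ay": 0, "az": 63.4}], gripper=0.4)

```text
clock: 2.1
eef_pos: [578.3, 354.5, 136.3]
ee_rot: [3.14, 0.002, -0.005]
force: [0.7, -0.8, 0.4]
width: 55.1
```

```bash
python3 - <<'E'
from h import *
plan((579.3,355,73),0)
for c in ('side','top'):
    im,d=viewer.grab_frame(c); save(im,c+'1.png')
    x,y=((200,200) if c=='side' else (140,110))
    cv2.imwrite(f'pics/{c}1z.png',cv2.resize(im[y:y+120,x:x+130,::-1],None,fx=5,fy=5,interpolation=cv2.INTER_CUBIC))
plan((579.3,355,73),0)
E
```

```text
tx 0.12 ty -0.06 tz 6.33 | yaw now 0.1 turn [0.09 0.17 0.06] pos [578.3 354.5 136.3] F [ 0.7 -0.8  0.4] w 55.1 t 2.1
tx -0.05 ty 0.02 tz 6.57 | yaw now 0.1 turn [-0.03 -0.03  0.07] pos [579.7 355.2 138.7] F [-0.5 -0.2 -0.1] w 54.9 t 2.2
```

View pics/side1z.png

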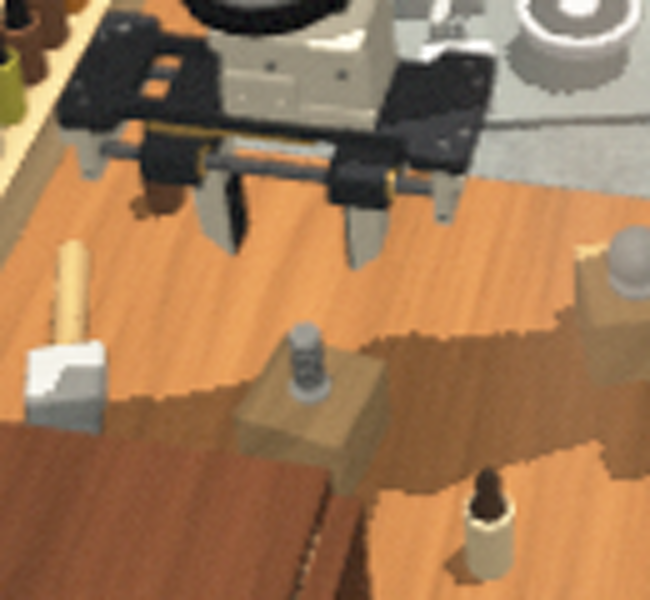

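View pics/top1z.png

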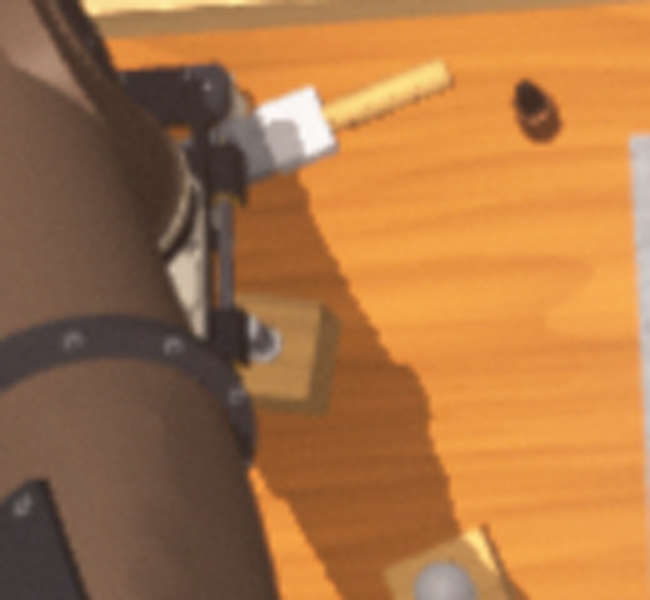

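```bash
python3 - <<'E'
from h import *
print(w2px('side',(579.5,355,124.5)),w2px('side',(579.3,355,94)), w2px('side',(579.5+27.5,355,124.5)), w2px('side',(579.5-27.5,355,124.5)))
print(w2px('side',(579.5+27.5,345.5,124.5)), w2px('side',(579.5-27.5,345.5,124.5)))
E
```

```text
[259.36607566 257.72974755] [260.40059866 265.87044459] [248.75413871 256.31384403] [270.05742774 259.15624708]
[249.85988642 253.53449168] [271.00899528 256.33458656]
```

```bash
python3 - <<'E'
from h import *
np.set_printoptions(precision=0,suppress=True,linewidth=200)
im,d=viewer.grab_frame('side'); save(im,'side2.png'); np.save('side2d.npy',d)
plan((579.3,355,73),0)
for u in (240,243,245,246,247,248,249,268,269,270,271,272,273):
    for v in range(240,258,2):
        P=px2w('side',(u,v),depth=d[v,u])
        if P[2]>60: print((u,v),P)
cv2.imwrite('pics/side2z.png',cv2.resize(im[220:280,230:290,::-1],None,fx=10,fy=10,interpolation=cv2.INTER_NEAREST))
E
```

```text
tx -0.08 ty 0.03 tz 6.61 | yaw now 0.1 turn [-0. -0.  0.] pos [580. 355. 139.] F [ 0. -0.  0.] w 55.3 t 2.25
(240, 240) [619. 365. 190.]
(240, 242) [619. 366. 184.]
(240, 244) [620. 367. 178.]
(243, 240) [611. 366. 193.]
(243, 242) [612. 366. 185.]
(243, 244) [613. 365. 178.]
(243, 246) [614. 364. 170.]
(243, 248) [614. 366. 164.]
(245, 240) [607. 363. 190.]
(245, 242) [608. 363. 184.]
(245, 244) [608. 364. 177.]
(245, 246) [609. 365. 172.]
(245, 248) [609. 366. 165.]
(246, 240) [605. 363. 190.]
(246, 242) [605. 363. 184.]
(246, 244) [606. 363. 176.]
(246, 246) [607. 363. 170.]
(246, 248) [607. 365. 165.]
(247, 240) [605. 357. 185.]
(247, 242) [606. 357. 177.]
(247, 244) [606. 358. 172.]
(247, 246) [606. 360. 167.]
(247, 248) [606. 361. 161.]
(248, 240) [606. 347. 175.]
(248, 242) [606. 350. 170.]
(248, 244) [606. 352. 166.]
(248, 246) [607. 350. 157.]
(268, 240) [540. 392. 230.]
(268, 242) [550. 366. 196.]
(268, 244) [551. 364. 187.]
(269, 240) [538. 391. 230.]
(269, 242) [547. 366. 197.]
(269, 244) [548. 366. 190.]
(269, 246) [549. 363. 181.]
(269, 248) [549. 363. 173.]
(269, 250) [549. 364. 168.]
(269, 252) [550. 365. 161.]
(270, 240) [536. 390. 230.]
(270, 242) [545. 364. 195.]
(270, 244) [344. 978. 850.]
(270, 246) [546. 365. 182.]
(270, 248) [546. 366. 177.]
(270, 250) [547. 366. 169.]
(270, 252) [547. 366. 163.]
(271, 240) [534. 390. 229.]
(271, 242) [542. 365. 197.]
(271, 244) [543. 366. 191.]
(271, 246) [543. 366. 184.]
(271, 248) [543. 366. 177.]
(271, 250) [544. 367. 172.]
(271, 252) [544. 366. 164.]
(272, 240) [532. 390. 230.]
(272, 242) [539. 368. 200.]
(272, 244) [541. 364. 189.]
(272, 246) [541. 365. 183.]
(272, 248) [541. 366. 178.]
(272, 250) [542. 365. 170.]
(273, 240) [530. 389. 229.]
(273, 242) [537. 367. 200.]
(273, 244) [538. 365. 191.]
(273, 246) [538. 365. 184.]
(273, 248) [539. 364. 176.]
(273, 250) [539. 365. 170.]
```

View pics/side2z.png

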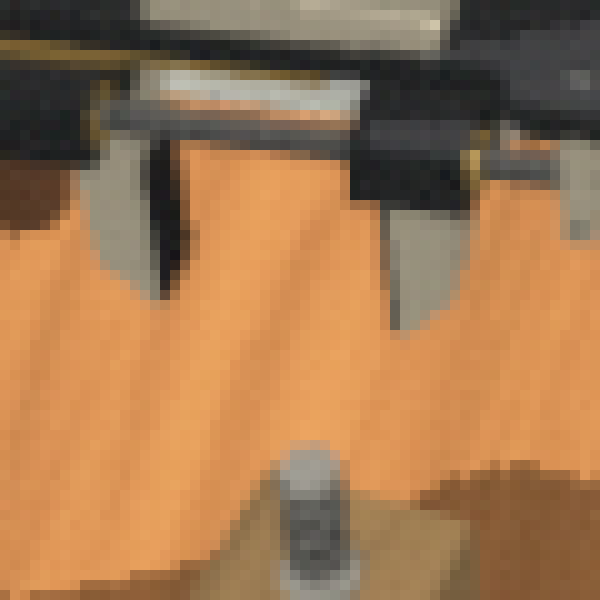

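```bash
python3 - <<'E'
from h import *
b=cv2.imread('pics/side0.png')
cv2.imwrite('pics/s0g.png',cv2.resize(b[280:360,330:410],None,fx=7,fy=7,interpolation=cv2.INTER_NEAREST))
E
```

```text
(no output)
```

View pics/s0g.png

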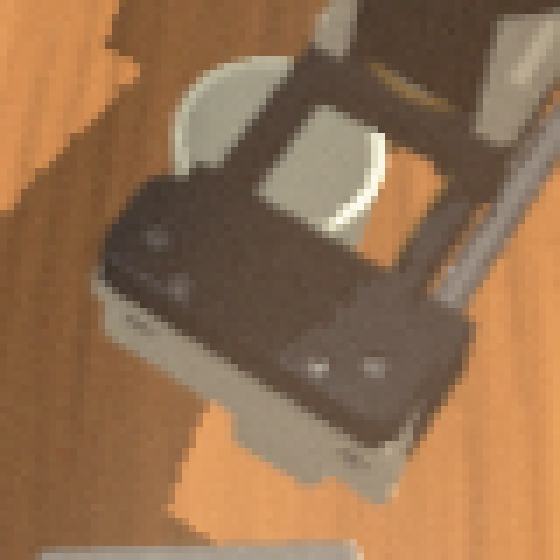

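View pics/side2.png

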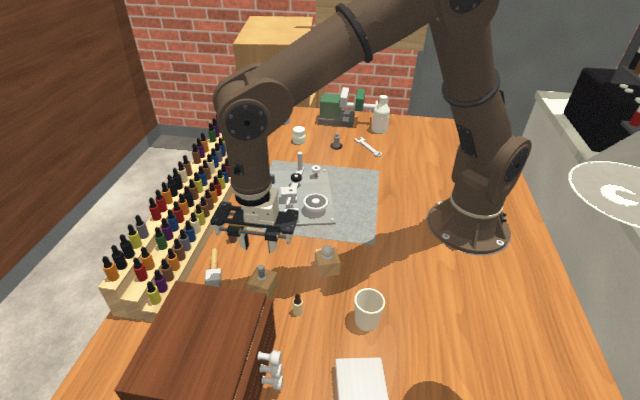

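Emit:
jog_arm(motion=[{"tx": -0.05, "ty": 0, "tz": 1.5, "ax": 0, "ay": 0, "az": 0}, {"tx": -0.05, "ty": 0, "tz": 3.5, "ax": 0, "ay": 0, "az": 0}, {"tx": -0.05, "ty": 0, "tz": 5, "ax": 0, "ay": 0, "az": 0}, {"tx": -0.05, "ty": 0, "tz": 5, "ax": 0, "ay": 0, "az": 0}])

```text
clock: 2.75
eef_pos: [578.1, 354.5, 86.5]
ee_rot: [3.14, 0.002, -0.003]
force: [0.1, 0.2, 0.4]
width: 55.1
```

```bash
cat >> h.py <<'E'
def zoom(c,n,x,y,w,h,f,interp=cv2.INTER_CUBIC):
    im,d=viewer.grab_frame(c); save(im,n+'.png'); np.save(n+'d.npy',d)
    cv2.imwrite(f'pics/{n}z.png',cv2.resize(im[y:y+h,x:x+w,::-1],None,fx=f,fy=f,interpolation=interp))
    return im,d
E
python3 - <<'E'
from h import *
np.set_printoptions(precision=0,suppress=True,linewidth=200)
im,d=zoom('side','side3',225,225,70,60,9)
plan((579.3,355,73),0)
for u in (245,247,249,269,270,271,272,):
    print(u,[(v,[int(t) for t in px2w('side',(u,v),depth=d[v,u])]) for v in range(250,272,2)])
E
```

```text
tx 0.06 ty -0.02 tz 1.45 | yaw now 0.1 turn [0. 0. 0.] pos [579. 355.  88.] F [-0.  1.  1.] w 54.9 t 2.8
245 [(250, [609, 365, 158]), (252, [610, 364, 149]), (254, [612, 362, 139]), (256, [613, 363, 133]), (258, [613, 363, 126]), (260, [614, 363, 119]), (262, [655, 272, 1]), (264, [653, 278, 0]), (266, [650, 288, 3]), (268, [648, 294, 1]), (270, [647, 299, 0])]
247 [(250, [607, 359, 151]), (252, [606, 363, 148]), (254, [606, 364, 143]), (256, [607, 365, 136]), (258, [607, 365, 130]), (260, [608, 365, 122]), (262, [610, 363, 112]), (264, [648, 277, 0]), (266, [644, 287, 3]), (268, [644, 290, -1]), (270, [641, 300, 2])]
249 [(250, [605, 351, 143]), (252, [604, 354, 140]), (254, [603, 358, 137]), (256, [604, 359, 130]), (258, [604, 360, 125]), (260, [604, 363, 120]), (262, [604, 363, 113]), (264, [642, 277, 0]), (266, [640, 284, 0]), (268, [636, 295, 5]), (270, [344, 977, 849])]
269 [(250, [541, 388, 195]), (252, [540, 390, 190]), (254, [541, 390, 183]), (256, [344, 977, 849]), (258, [591, 244, 0]), (260, [589, 252, 0]), (262, [588, 258, -1]), (264, [585, 267, 1]), (266, [584, 274, 0]), (268, [581, 283, 3]), (270, [566, 329, 51])]
270 [(250, [539, 388, 194]), (252, [539, 388, 188]), (254, [539, 390, 183]), (256, [548, 363, 145]), (258, [549, 363, 138]), (260, [586, 252, 1]), (262, [583, 262, 4]), (264, [582, 267, 1]), (266, [581, 273, 0]), (268, [579, 280, 0]), (270, [564, 327, 48])]
271 [(250, [536, 388, 195]), (252, [536, 389, 190]), (254, [537, 389, 182]), (256, [546, 363, 146]), (258, [545, 365, 141]), (260, [545, 366, 135]), (262, [548, 361, 122]), (264, [548, 362, 115]), (266, [548, 363, 109]), (268, [576, 280, 0]), (270, [561, 326, 48])]
272 [(250, [534, 388, 195]), (252, [533, 390, 191]), (254, [534, 389, 183]), (256, [534, 390, 178]), (258, [543, 365, 141]), (260, [544, 363, 132]), (262, [544, 364, 125]), (264, [545, 363, 117]), (266, [545, 365, 111]), (268, [573, 280, 1]), (270, [572, 286, 0])]
```

View pics/side3z.png

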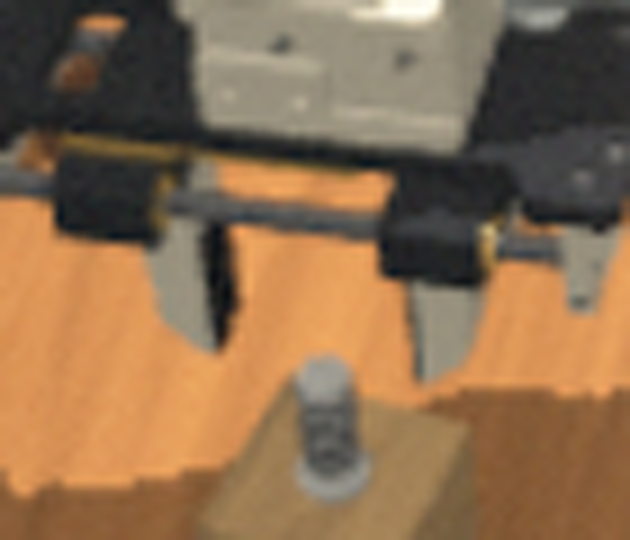

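Emit:
jog_arm(motion=[{"tx": 0.05, "ty": 0, "tz": 1.5, "ax": 0, "ay": 0, "az": 0}, {"tx": 0.05, "ty": 0, "tz": 3.0, "ax": 0, "ay": 0, "az": 0}, {"tx": 0.05, "ty": 0, "tz": 4.0, "ax": 0, "ay": 0, "az": 0}, {"tx": 0.05, "ty": 0, "tz": 4.6, "ax": 0, "ay": 0, "az": 0}, {"tx": 0.05, "ty": 0, "tz": 4.6, "ax": 0, "ay": 0, "az": 0}])

```text
clock: 3.42
eef_pos: [579.2, 354.8, 41.4]
ee_rot: [3.141, 0.002, -0.001]
force: [0.0, 0.1, 0.7]
width: 55.2
```

```bash
python3 - <<'E'
from h import *
im,d=zoom('side','side4',225,225,70,60,9)
plan((579.3,355,40),0)
for u in (245,247,249,269,270,271,272,):
    print(u,[(v,[int(t) for t in px2w('side',(u,v),depth=d[v,u])]) for v in range(260,284,2)])
E
```

```text
tx -0.02 ty -0.01 tz 0.19 | yaw now 0.1 turn [ 0.   -0.    0.07] pos [579.5 354.9  41.9] F [-0.  -0.1  0.3] w 55.1 t 3.48
245 [(260, [605, 384, 143]), (262, [606, 384, 135]), (264, [616, 364, 104]), (266, [616, 364, 96]), (268, [617, 364, 88]), (270, [618, 363, 79]), (272, [619, 363, 72]), (274, [642, 313, 0]), (276, [640, 320, 0]), (278, [637, 329, 3]), (280, [637, 333, 0]), (282, [633, 342, 2])]
247 [(260, [600, 383, 143]), (262, [609, 364, 112]), (264, [610, 363, 105]), (266, [610, 365, 99]), (268, [611, 365, 91]), (270, [612, 364, 82]), (272, [613, 365, 75]), (274, [637, 313, 1]), (276, [635, 319, 0]), (278, [632, 329, 3]), (280, [630, 334, 1]), (282, [612, 378, 51])]
249 [(260, [596, 381, 142]), (262, [606, 359, 108]), (264, [605, 363, 105]), (266, [606, 362, 96]), (268, [607, 363, 89]), (270, [607, 364, 83]), (272, [608, 365, 76]), (274, [609, 363, 66]), (276, [629, 320, 1]), (278, [627, 326, 1]), (280, [609, 369, 49]), (282, [606, 377, 52])]
269 [(260, [545, 382, 152]), (262, [544, 387, 151]), (264, [544, 389, 147]), (266, [544, 390, 141]), (268, [545, 389, 132]), (270, [566, 
[... 306 characters left out ...]
1, 336, 51]), (274, [560, 342, 50]), (276, [558, 348, 50]), (278, [556, 355, 51]), (280, [555, 360, 49]), (282, [553, 368, 52])]
271 [(260, [541, 380, 151]), (262, [540, 385, 150]), (264, [538, 390, 149]), (266, [538, 393, 145]), (268, [539, 392, 136]), (270, [548, 364, 95]), (272, [549, 364, 86]), (274, [557, 343, 52]), (276, [556, 346, 48]), (278, [554, 355, 51]), (280, [552, 361, 51]), (282, [551, 366, 50])]
272 [(260, [539, 379, 150]), (262, [537, 385, 150]), (264, [536, 389, 148]), (266, [537, 388, 140]), (268, [537, 389, 134]), (270, [545, 365, 97]), (272, [546, 364, 87]), (274, [547, 364, 80]), (276, [547, 365, 73]), (278, [549, 362, 61]), (280, [549, 361, 51]), (282, [549, 364, 47])]
```

View pics/side4z.png

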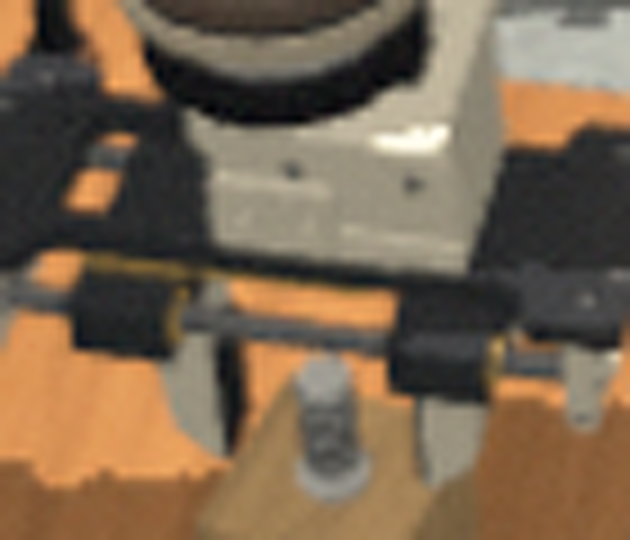

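Emit:
jog_arm(motion=[{"tx": 0, "ty": 0, "tz": 0.2, "ax": 0, "ay": 0, "az": 0}, {"tx": 0, "ty": 0, "tz": 0.2, "ax": 0, "ay": 0, "az": 0}, {"tx": 0, "ty": 0, "tz": 0.2, "ax": 0, "ay": 0, "az": 0}, {"tx": 0, "ty": 0, "tz": 0.2, "ax": 0, "ay": 0, "az": 0}, {"tx": 0, "ty": 0, "tz": 0.2, "ax": 0, "ay": 0, "az": 0}, {"tx": 0, "ty": 0, "tz": 0.2, "ax": 0, "ay": 0, "az": 0}], gripper=1.0)

```text
clock: 4.22
eef_pos: [579.5, 355.0, 40.1]
ee_rot: [-3.141, -0.002, -0.0]
force: [0.3, -0.9, 0.6]
width: 15.2
```

```bash
python3 - <<'E'
from h import *
im,d=zoom('side','side5',225,225,70,60,9)
plan((579.3,355,40),0)
E
```

```text
tx -0.02 ty -0.00 tz 0.00 | yaw now 0.1 turn [-0.01 -0.01  0.08] pos [579.5 355.   40. ] F [0.6 0.3 0.2] w 15.4 t 4.28
```

View pics/side5z.png

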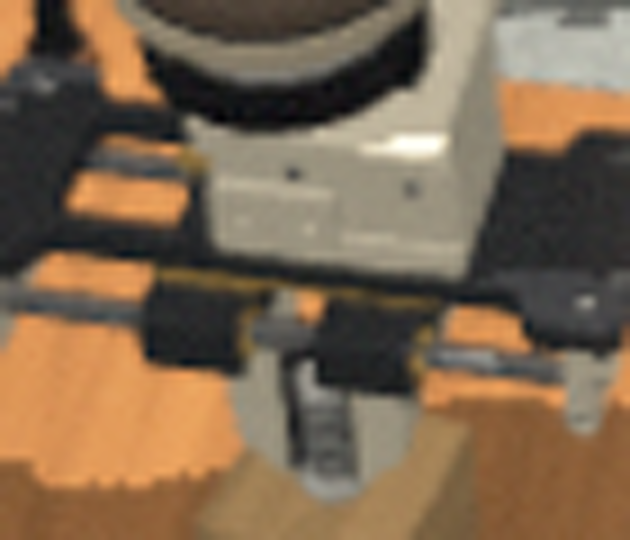

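Emit:
jog_arm(motion=[{"tx": 0, "ty": 0, "tz": -1, "ax": 0, "ay": 0, "az": 0}, {"tx": 0, "ty": 0, "tz": -3, "ax": 0, "ay": 0, "az": 0}, {"tx": 0, "ty": 0, "tz": -6, "ax": 0, "ay": 0, "az": 0}, {"tx": 0, "ty": 0, "tz": -9, "ax": 0, "ay": 0, "az": 0}, {"tx": 0, "ty": 0, "tz": -10, "ax": 0, "ay": 0, "az": 0}])

```text
clock: 4.9
eef_pos: [580.8, 355.6, 143.4]
ee_rot: [-3.139, -0.002, -0.006]
force: [0.7, 0.1, 0.4]
width: 15.6
```

```bash
python3 - <<'E'
from h import *
im,d=zoom('side','side6',215,205,80,80,7)
plan((582.3,-21,140),0)
E
```

```text
tx 0.11 ty 37.66 tz 0.23 | yaw now 0.1 turn [-0.15 -0.2   0.07] pos [580.7 355.6 143.3] F [-0.4  0.6  0.1] w 15.2 t 4.95
```

View pics/side6z.png

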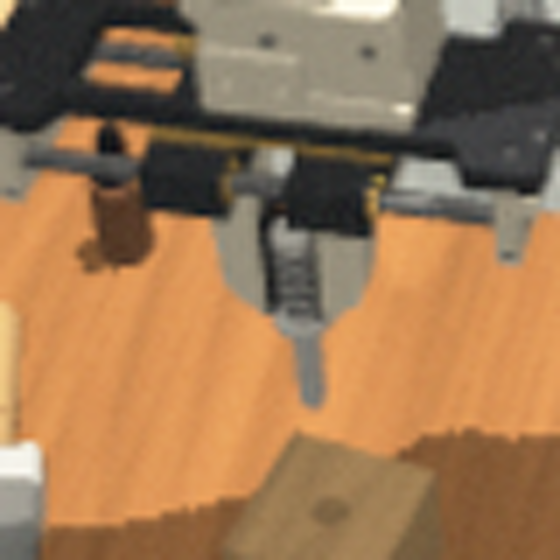

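Emit:
jog_arm(motion=[{"tx": 0.02, "ty": 2, "tz": 0, "ax": 0, "ay": 0, "az": 0}, {"tx": 0.05, "ty": 7, "tz": 0, "ax": 0, "ay": 0, "az": 0}, {"tx": 0.1, "ty": 13, "tz": 0, "ax": 0, "ay": 0, "az": 0}, {"tx": 0.15, "ty": 19, "tz": 0, "ax": 0, "ay": 0, "az": 0}, {"tx": 0.2, "ty": 25, "tz": 0, "ax": 0, "ay": 0, "az": 0}, {"tx": 0.25, "ty": 31, "tz": 0, "ax": 0, "ay": 0, "az": 0}, {"tx": 0.28, "ty": 35.5, "tz": 0, "ax": 0, "ay": 0, "az": 0}, {"tx": 0.28, "ty": 37.6, "tz": 0, "ax": 0, "ay": 0, "az": 0}, {"tx": 0.28, "ty": 37.6, "tz": 0, "ax": 0, "ay": 0, "az": 0}, {"tx": 0.28, "ty": 37.6, "tz": 0, "ax": 0, "ay": 0, "az": 0}, {"tx": 0.28, "ty": 37.6, "tz": 0, "ax": 0, "ay": 0, "az": 0}])

```text
clock: 6.32
eef_pos: [582.4, -19.6, 139.5]
ee_rot: [-3.141, -0.005, 0.001]
force: [0.0, 0.2, -0.9]
width: 15.6
```

```bash
python3 - <<'E'
from h import *
im,d=zoom('side','side7',240,130,100,90,7)
im,d=zoom('top','top7',260,120,120,100,6)
plan((582.3,-21,140),0)
E
```

```text
tx -0.04 ty 0.11 tz -0.02 | yaw now 0.2 turn [-0.02  0.02  0.19] pos [582.7 -19.9 139.8] F [ 0.3  0.1 -1.1] w 15.5 t 6.42
```

View pics/side7z.png

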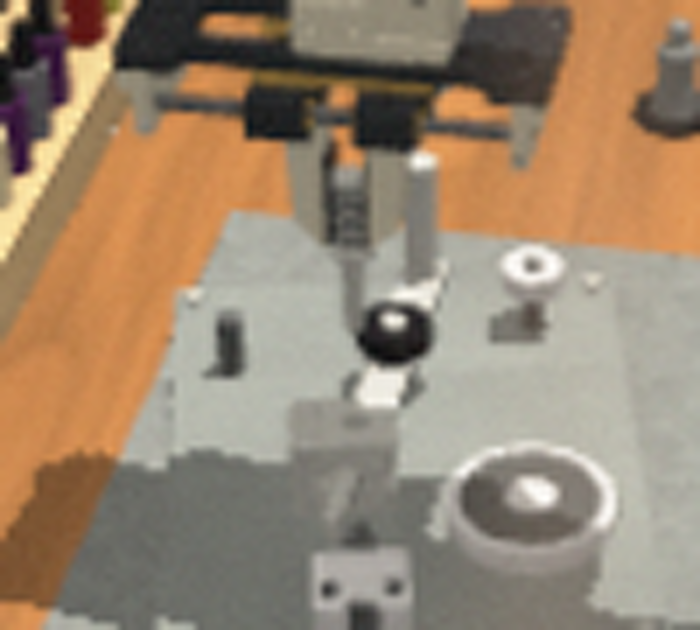

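View pics/top7z.png

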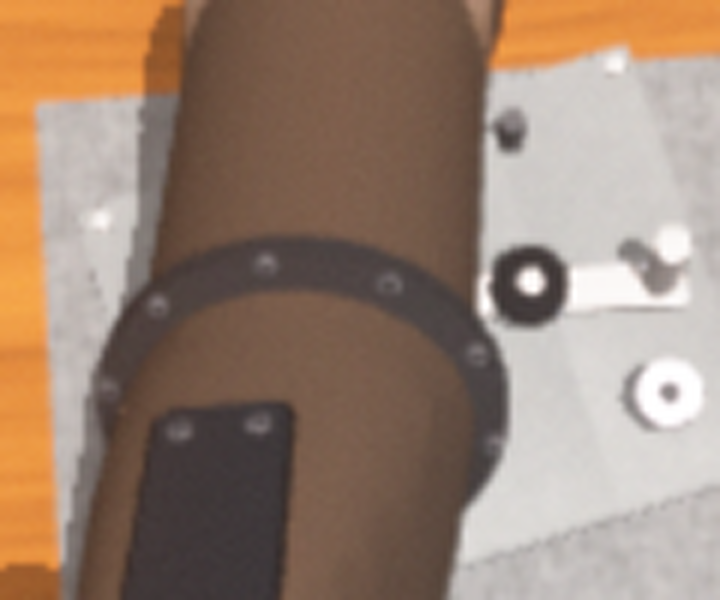

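```bash
python3 - <<'E'
from h import *
np.set_printoptions(precision=1,suppress=True)
o=lambda p,s,x0,y0: ((p[0]+.5)/s+x0-.5,(p[1]+.5)/s+y0-.5)
print('foot',px2w('side',o((356,333),7,240,130),z=106))
print('disc',px2w('side',o((350,246),7,240,130),z=151))
print('top',px2w('side',o((346,172),7,240,130),z=194))
print('hole',px2w('side',o((356,421),7,240,130),z=50))
print('foot6',px2w('side',o((315,404),7,215,205),z=109.3), 'hole6', px2w('side',o((330,511),7,215,205),z=50))
im=cv2.imread('pics/side7.png'); cv2.imwrite('pics/s7n.png',cv2.resize(im[155:200,275:315],None,fx=14,fy=14,interpolation=cv2.INTER_CUBIC))
E
```

```text
foot [580.8 -17.7 106. ]
disc [583.5 -23.5 151. ]
top [583.  -19.2 194. ]
hole [583.5 -22.1  50. ]
foot6 [579.8 356.6 109.3] hole6 [578.9 356.6  50. ]
```

View pics/s7n.png

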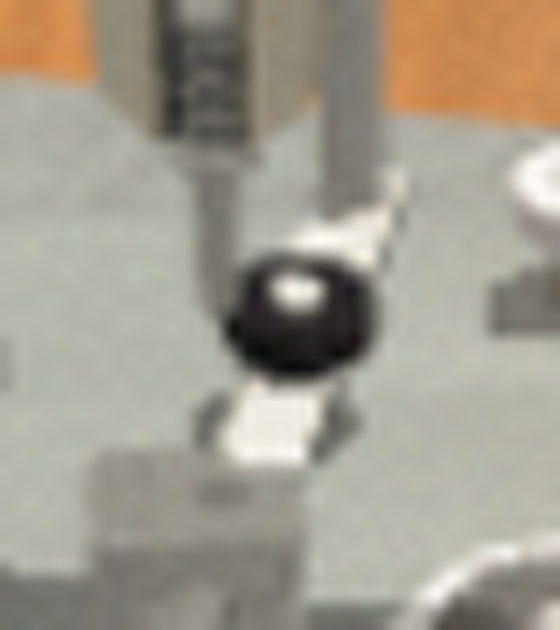

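Emit:
jog_arm(motion=[{"tx": 0, "ty": 0.1, "tz": 1, "ax": 0, "ay": 0, "az": 0}, {"tx": 0, "ty": 0.1, "tz": 2.5, "ax": 0, "ay": 0, "az": 0}, {"tx": 0, "ty": 0.1, "tz": 4, "ax": 0, "ay": 0, "az": 0}, {"tx": 0, "ty": 0.1, "tz": 4.7, "ax": 0, "ay": 0, "az": 0}, {"tx": 0, "ty": 0.1, "tz": 4.7, "ax": 0, "ay": 0, "az": 0}, {"tx": 0, "ty": 0.1, "tz": 4.7, "ax": 0, "ay": 0, "az": 0}])

```text
clock: 7.18
eef_pos: [583.1, -22.2, 93.2]
ee_rot: [3.142, 0.002, 0.001]
force: [0.2, -0.4, -0.5]
width: 15.3
```

```bash
python3 - <<'E'
from h import *
im,d=zoom('side','side8',265,155,50,45,14)
plan((582.3,-21,140),0)
E
```

```text
tx -0.08 ty -0.11 tz -4.66 | yaw now 0.1 turn [-0.   -0.05  0.08] pos [583.2 -22.1  93.4] F [ 0.2  0.1 -0.6] w 15.2 t 7.22
```

View pics/side8z.png

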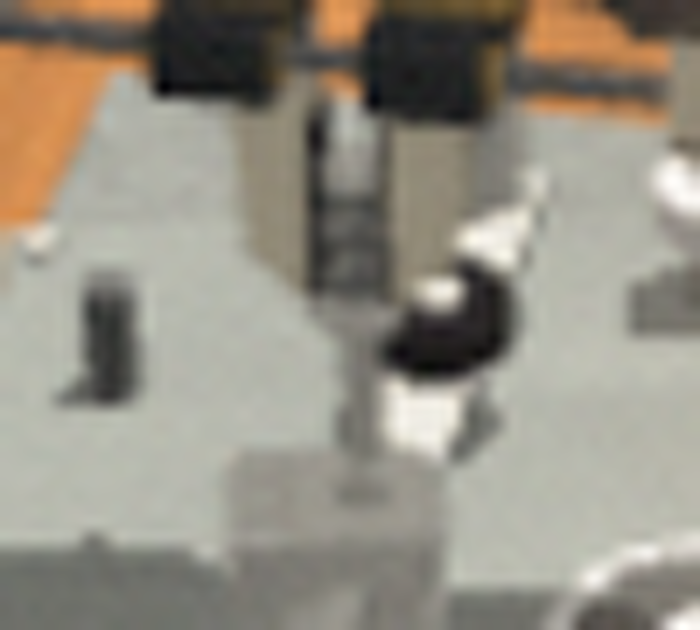

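```bash
python3 - <<'E'
from h import *
np.set_printoptions(precision=2,suppress=True)
f=lambda P:(w2px('side',P)-[265,155]+.5)*14-.5
for P in [(583.2,-22.1,59.4),(582.6,-21.5,50),(583.2,-27.1,59.4),(583.2,-17,59.4)]: print(P,f(P))
im=cv2.imread('pics/side8.png')[175:196,280:300].astype(float)
g=im.mean(2); print(g.round(0).astype(int))
g=np.clip((g-95)/(180-95),0,1)*255
cv2.imwrite('pics/s8c.png',cv2.resize(g.astype(np.uint8),None,fx=28,fy=28,interpolation=cv2.INTER_CUBIC))
E
```

```text
(583.2, -22.1, 59.4) [362.56 461.84]
(582.6, -21.5, 50) [365.65 494.46]
(583.2, -27.1, 59.4) [366.92 449.37]
(583.2, -17, 59.4) [358.08 474.63]
[[179 180 181 179 171 155 117  63  78  78  75  75  78 117 150 198 226 200
   75  43]
 [180 182 183 178 178 173 158 115 120 106 102 107  90 106 116 162 193 157
   57  42]
 [179 178 178 180 182 180 169 137 134 130 128 132 136 110  59  79  92  74
   40  40]
 [180 178 178 181 180 185 179 167 141 125 128 126 114  77  40  41  37  40
   42  41]
 [178 181 180 178 177 175 179 180 167 137 117 108  71  36  31  34  33  35
   31  31]
 [178 179 178 178 178 178 178 180 172 141 118 104  58  22  26  26  25  26
   27  27]
 [180 177 179 176 176 178 179 178 168 138 119 116 105  85  39  22  28  34
   67 123]
 [179 179 178 177 177 180 178 177 176 148 116 122 169 200 135 133 133 145
  156 142]
 [180 181 179 182 179 179 179 179 175 150 117 124 177 229 223 225 224 209
  142 134]
 [181 182 186 181 182 181 182 181 168 122 116 123 179 233 234 234 233 218
  113 115]
 [180 182 182 183 181 180 181 179 163 112 118 125 184 234 233 233 230 195
  109 109]
 [181 180 180 180 180 180 175 173 161 117 115 120 157 208 218 233 219 137
  107 129]
 [183 178 156 155 154 152 156 152 152 138 122 120 142 159 165 185 192 117
  129 173]
 [177 160 147 148 146 144 148 149 151 144 132 139 149 151 148 152 158 162
  173 182]
 [170 156 146 144 143 144 149 151 144 133 126 130 139 148 150 146 153 181
  179 178]
 [173 154 148 149 148 141 148 149 146 122 119 122 130 148 149 149 158 177
  182 180]
 [174 158 146 146 144 143 148 149 148 143 139 141 145 149 153 148 154 172
  182 183]
 [175 156 144 144 146 143 147 151 152 150 149 148 150 150 150 146 155 173
  182 182]
 [174 160 150 156 152 147 143 142 144 136 138 140 138 141 137 137 144 173
  181 181]
 [172 143 127 128 129 122 125 127 126 125 126 125 124 125 127 121 143 179
  181 183]
 [134 142 116 118 119 120 119 121 123 119 122 121 127 127 121 118 142 185
  184 185]]
```

View pics/s8c.png

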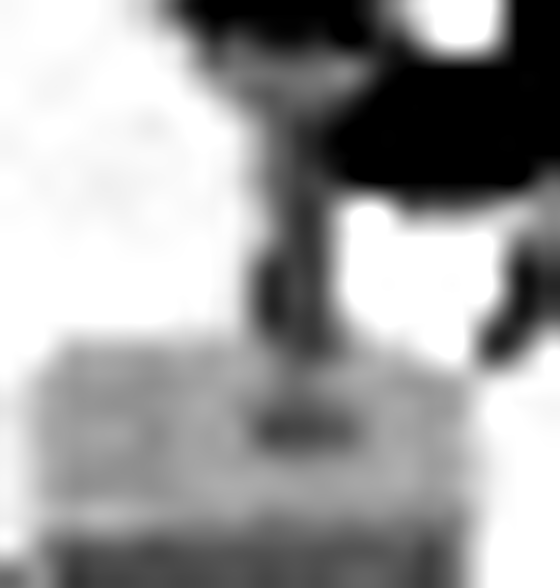

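Emit:
jog_arm(motion=[{"tx": -0.04, "ty": 0.03, "tz": 0.4, "ax": 0, "ay": 0, "az": 0}, {"tx": -0.04, "ty": 0.03, "tz": 0.8, "ax": 0, "ay": 0, "az": 0}, {"tx": -0.04, "ty": 0.03, "tz": 1.1, "ax": 0, "ay": 0, "az": 0}, {"tx": -0.04, "ty": 0.03, "tz": 1.4, "ax": 0, "ay": 0, "az": 0}, {"tx": -0.04, "ty": 0.03, "tz": 1.4, "ax": 0, "ay": 0, "az": 0}])

```text
clock: 7.85
eef_pos: [582.4, -22.4, 78.7]
ee_rot: [3.142, 0.002, -0.0]
force: [0.5, -0.1, -1.0]
width: 15.4
```

```bash
python3 - <<'E'
from h import *
im,d=zoom('side','side9',265,155,50,45,14)
plan((582.3,-22,40),0); print(manip.state()['moment'])
E
```

```text
tx -0.01 ty -0.03 tz 3.88 | yaw now 0.1 turn [-0.    0.    0.08] pos [582.4 -22.3  78.8] F [ 0.2  0.1 -1.2] w 15.5 t 7.9
[-0.07578913 -0.03191155  0.00732821]
```

View pics/side9z.png

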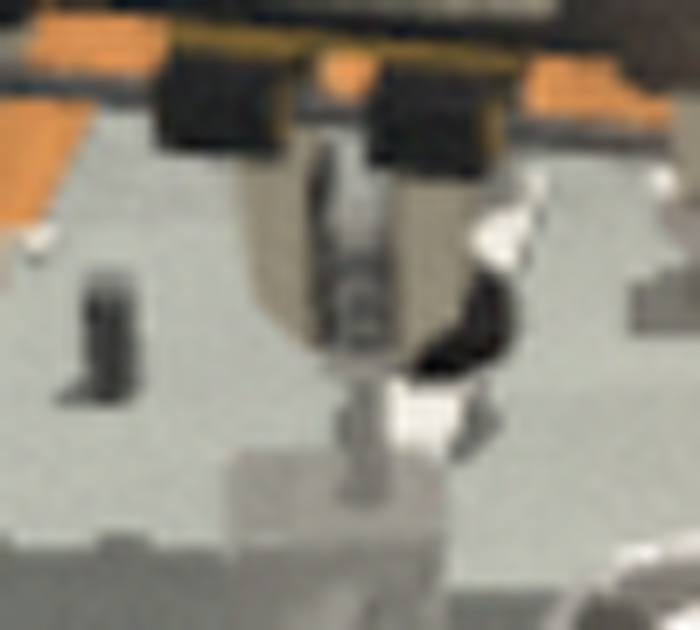

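Emit:
jog_arm(motion=[{"tx": 0, "ty": 0, "tz": 0.4, "ax": 0, "ay": 0, "az": 0}, {"tx": 0, "ty": 0, "tz": 0.8, "ax": 0, "ay": 0, "az": 0}, {"tx": 0, "ty": 0, "tz": 1.2, "ax": 0, "ay": 0, "az": 0}, {"tx": 0, "ty": 0, "tz": 1.6, "ax": 0, "ay": 0, "az": 0}, {"tx": 0, "ty": 0, "tz": 2.0, "ax": 0, "ay": 0, "az": 0}, {"tx": 0, "ty": 0, "tz": 2.0, "ax": 0, "ay": 0, "az": 0}])

```text
clock: 8.65
eef_pos: [582.4, -22.3, 58.6]
ee_rot: [3.142, 0.002, -0.0]
force: [1.7, -0.4, -2.3]
width: 15.5
```

Emit:
jog_arm(motion=[{"tx": 0.05, "ty": 0, "tz": 0.3, "ax": 0, "ay": 0, "az": 0}, {"tx": 0.05, "ty": 0, "tz": 0.6, "ax": 0, "ay": 0, "az": 0}, {"tx": 0.05, "ty": 0, "tz": 0.9, "ax": 0, "ay": 0, "az": 0}, {"tx": 0.05, "ty": 0, "tz": 1.2, "ax": 0, "ay": 0, "az": 0}, {"tx": 0.05, "ty": 0, "tz": 1.2, "ax": 0, "ay": 0, "az": 0}])

```text
clock: 9.28
eef_pos: [582.7, -22.4, 46.6]
ee_rot: [3.142, 0.002, -0.001]
force: [0.2, 0.9, 0.6]
width: 15.6
```

Emit:
jog_arm(motion=[{"tx": 0, "ty": 0, "tz": 0.2, "ax": 0, "ay": 0, "az": 0}, {"tx": 0, "ty": 0, "tz": 0.4, "ax": 0, "ay": 0, "az": 0}, {"tx": 0, "ty": 0, "tz": 0.55, "ax": 0, "ay": 0, "az": 0}, {"tx": 0, "ty": 0, "tz": 0.65, "ax": 0, "ay": 0, "az": 0}, {"tx": 0, "ty": 0, "tz": 0.7, "ax": 0, "ay": 0, "az": 0}, {"tx": 0, "ty": 0, "tz": 0.7, "ax": 0, "ay": 0, "az": 0}])

```text
clock: 10.02
eef_pos: [582.9, -22.4, 40.0]
ee_rot: [-3.142, -0.002, -0.0]
force: [-1.2, -0.5, 0.3]
width: 15.6
```

```bash
python3 - <<'E'
from h import *
im,d=zoom('side','side10',265,155,50,45,14)
plan((582.3,-22,40),0)
E
```

```text
tx -0.06 ty -0.04 tz -0.00 | yaw now 0.1 turn [-0.   -0.01  0.08] pos [582.9 -22.4  40. ] F [-0.2 -0.3 -0.1] w 15.5 t 10.07
```

View pics/side10z.png

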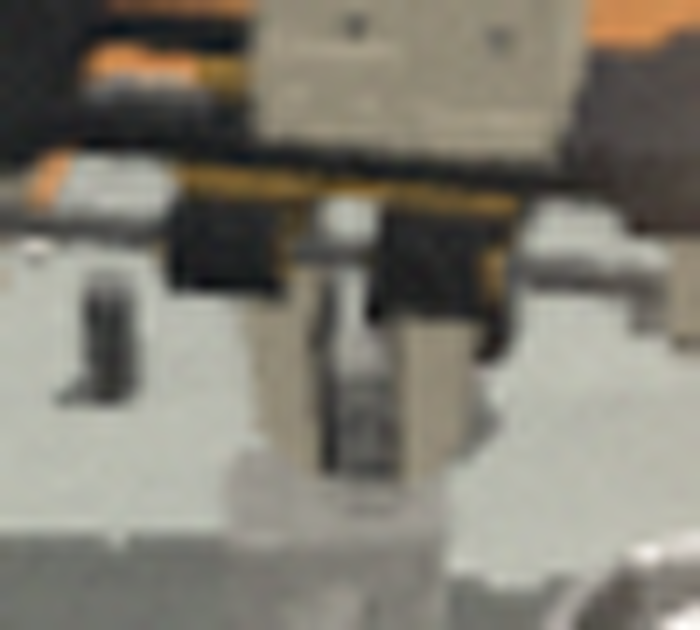

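Emit:
jog_arm(motion=[{"tx": 0, "ty": 0, "tz": 0.05, "ax": 0, "ay": 0, "az": 0}, {"tx": 0, "ty": 0, "tz": 0.1, "ax": 0, "ay": 0, "az": 0}, {"tx": 0, "ty": 0, "tz": 0.15, "ax": 0, "ay": 0, "az": 0}, {"tx": 0, "ty": 0, "tz": 0.15, "ax": 0, "ay": 0, "az": 0}])

```text
clock: 10.58
eef_pos: [583.0, -22.4, 39.8]
ee_rot: [-3.141, -0.002, -0.001]
force: [-6.0, -0.1, 17.4]
width: 15.3
```

Emit:
jog_arm(motion=[{"tx": 0, "ty": 0, "tz": -0.1, "ax": 0, "ay": 0, "az": 0}, {"tx": 0, "ty": 0, "tz": -0.1, "ax": 0, "ay": 0, "az": 0}, {"tx": 0, "ty": 0, "tz": -0.1, "ax": 0, "ay": 0, "az": 0}, {"tx": 0, "ty": 0, "tz": -0.1, "ax": 0, "ay": 0, "az": 0}, {"tx": 0, "ty": 0, "tz": -1, "ax": 0, "ay": 0, "az": 0}, {"tx": 0, "ty": 0, "tz": -3, "ax": 0, "ay": 0, "az": 0}, {"tx": 0, "ty": 0, "tz": -6, "ax": 0, "ay": 0, "az": 0}, {"tx": 0, "ty": 0, "tz": -9, "ax": 0, "ay": 0, "az": 0}, {"tx": 0, "ty": 0, "tz": -11.5, "ax": 0, "ay": 0, "az": 0}, {"tx": 0, "ty": 0, "tz": -12, "ax": 0, "ay": 0, "az": 0}], gripper=0.5)

```text
clock: 11.82
eef_pos: [584.0, -22.5, 160.5]
ee_rot: [-3.141, -0.002, -0.005]
force: [-0.7, 0.1, -0.1]
width: 45.8
```

```bash
python3 - <<'E'
from h import *
im,d=zoom('side','side11',240,130,100,90,7)
plan((580.5,-172,160),0)
o=lambda p,s,x0,y0: ((p[0]+.5)/s+x0-.5,(p[1]+.5)/s+y0-.5)
print(w2px('side',(582.8,-22,94)),w2px('side',(582.8,-22,54)),w2px('side',(582.8,-22,50)))
E
```

```text
tx -0.33 ty 14.96 tz -0.01 | yaw now 0.1 turn [-0.02 -0.14  0.08] pos [583.6 -22.4 159.9] F [-0.7  0.2 -0.4] w 45.7 t 11.88
[290.22987215 179.27011349] [290.59102338 188.82279816] [290.62638228 189.75806384]
```

View pics/side11z.png

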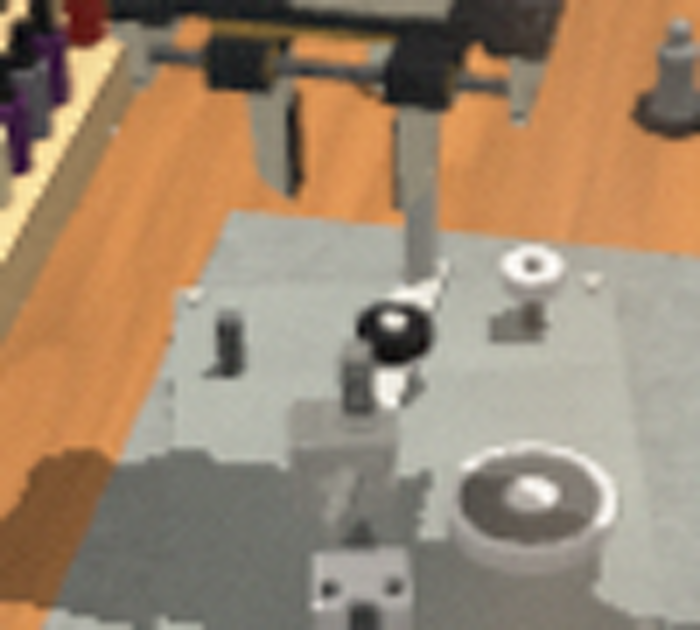

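Emit:
jog_arm(motion=[{"tx": -0.05, "ty": 1.5, "tz": 0, "ax": 0, "ay": 0, "az": 0}, {"tx": -0.1, "ty": 5, "tz": 0, "ax": 0, "ay": 0, "az": 0}, {"tx": -0.2, "ty": 9.5, "tz": 0, "ax": 0, "ay": 0, "az": 0}, {"tx": -0.25, "ty": 13.5, "tz": 0, "ax": 0, "ay": 0, "az": 0}, {"tx": -0.25, "ty": 15, "tz": 0.5, "ax": 0, "ay": 0, "az": 0}, {"tx": -0.25, "ty": 15, "tz": 2, "ax": 0, "ay": 0, "az": 0}, {"tx": -0.25, "ty": 15, "tz": 4, "ax": 0, "ay": 0, "az": 0}, {"tx": -0.25, "ty": 15, "tz": 5.5, "ax": 0, "ay": 0, "az": 0}, {"tx": -0.25, "ty": 15, "tz": 5.5, "ax": 0, "ay": 0, "az": 0}, {"tx": -0.25, "ty": 15, "tz": 5.5, "ax": 0, "ay": 0, "az": 0}])

```text
clock: 13.12
eef_pos: [580.9, -171.9, 103.7]
ee_rot: [-3.142, -0.003, -0.001]
force: [-0.2, 0.1, -0.0]
width: 45.6
```

```bash
python3 - <<'E'
from h import *
np.set_printoptions(precision=2,suppress=True)
im,d=zoom('side','side12',250,115,90,80,8)
im,d=zoom('top','top12',260,120,140,120,5)
plan((580.5,-172,49),0); print(manip.state()['q'])
E
```

```text
tx -0.06 ty -0.03 tz 5.51 | yaw now 0.1 turn [ 0.01 -0.07  0.1 ] pos [ 581.1 -172.3  104.1] F [0.5 0.6 0.1] w 45.9 t 13.22
[-0.07  0.52  0.39  1.77 -0.24  0.9   0.43]
```

View pics/side12z.png

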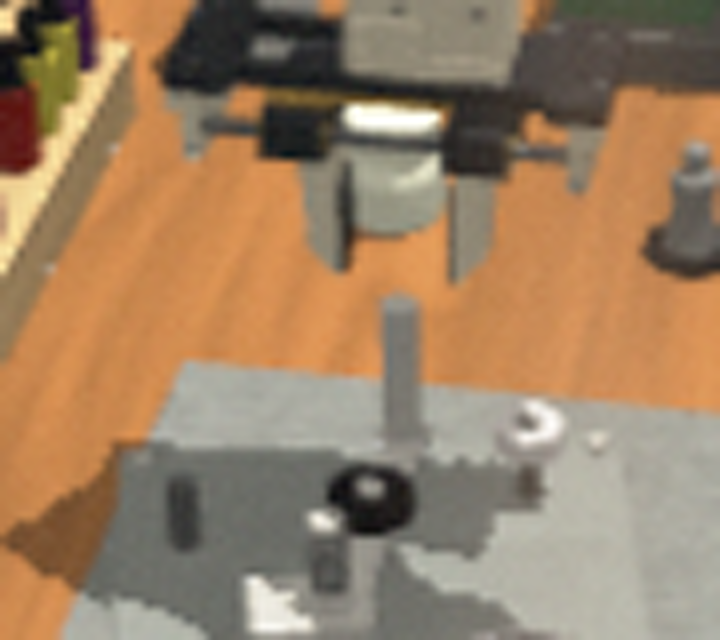

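View pics/top12z.png

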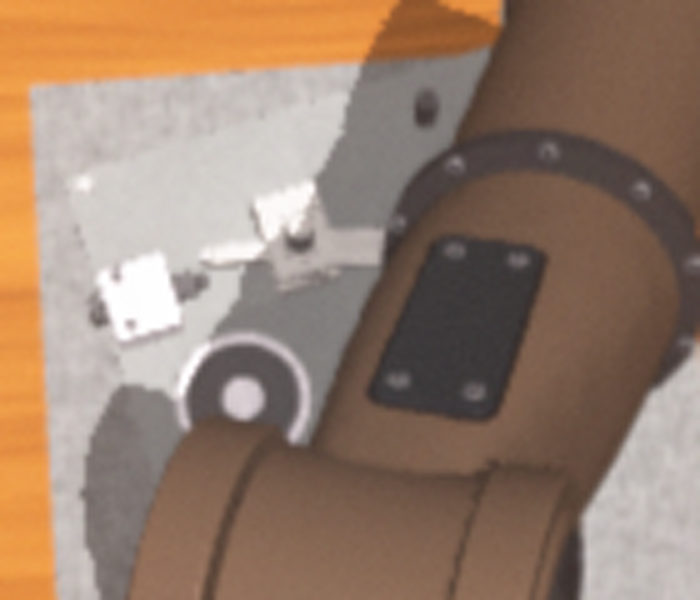

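Emit:
jog_arm(motion=[{"tx": -0.05, "ty": 0, "tz": 1, "ax": 0, "ay": 0, "az": 0}, {"tx": -0.05, "ty": 0, "tz": 2.5, "ax": 0, "ay": 0, "az": 0}, {"tx": -0.05, "ty": 0, "tz": 4, "ax": 0, "ay": 0, "az": 0}, {"tx": -0.05, "ty": 0, "tz": 5, "ax": 0, "ay": 0, "az": 0}, {"tx": -0.05, "ty": 0, "tz": 5.2, "ax": 0, "ay": 0, "az": 0}, {"tx": -0.05, "ty": 0, "tz": 5.2, "ax": 0, "ay": 0, "az": 0}])

```text
clock: 13.98
eef_pos: [580.2, -172.5, 51.4]
ee_rot: [3.142, 0.002, 0.0]
force: [-0.4, -0.0, -1.1]
width: 45.9
```

Emit:
jog_arm(motion=[{"tx": 0, "ty": 0, "tz": 0, "ax": 0, "ay": 0, "az": 0}, {"tx": 0, "ty": 0, "tz": 0, "ax": 0, "ay": 0, "az": 0}, {"tx": 0, "ty": 0, "tz": 0, "ax": 0, "ay": 0, "az": 0}, {"tx": 0, "ty": 0, "tz": 0, "ax": 0, "ay": 0, "az": 0}, {"tx": 0, "ty": 0, "tz": 0, "ax": 0, "ay": 0, "az": 0}], gripper=1.0)

```text
clock: 14.6
eef_pos: [581.2, -172.4, 51.7]
ee_rot: [3.141, 0.003, 0.003]
force: [5.1, -1.2, -1.9]
width: 17.3
```

```bash
python3 - <<'E'
from h import *
np.set_printoptions(precision=2,suppress=True)
im,d=zoom('side','side13',250,115,90,80,8)
plan((580.5,-172,49),0)
E
```

```text
tx -0.07 ty -0.04 tz 0.27 | yaw now 0.1 turn [ 0.02 -0.11  0.1 ] pos [ 581.2 -172.4   51.7] F [ 5.2 -0.4 -1.3] w 17.2 t 14.65
```

View pics/side13z.png

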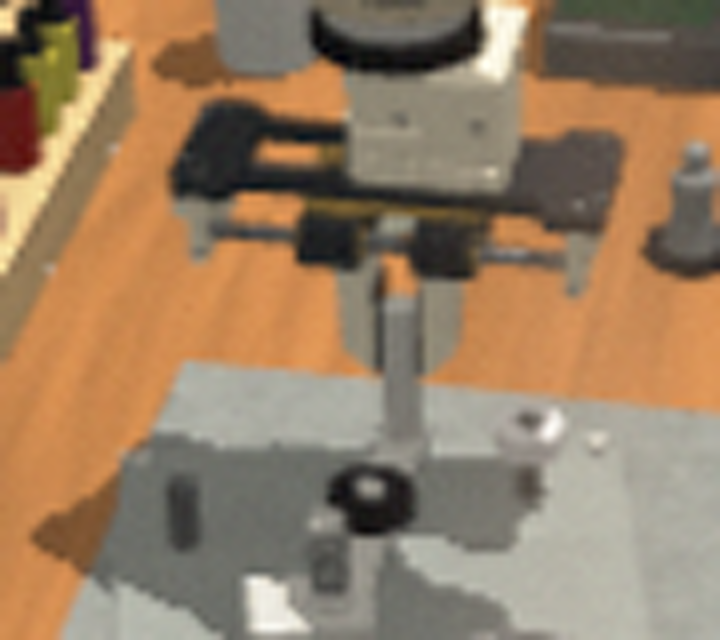

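Emit:
jog_arm(motion=[{"tx": 0.3, "ty": 0, "tz": 0, "ax": 0, "ay": 0, "az": -1.2}, {"tx": 0.9, "ty": -0.02, "tz": 0, "ax": 0, "ay": 0, "az": -3.4}, {"tx": 1.8, "ty": -0.08, "tz": 0, "ax": 0, "ay": 0, "az": -6.9}, {"tx": 2.7, "ty": -0.2, "tz": 0, "ax": 0, "ay": 0, "az": -10.3}, {"tx": 3.57, "ty": -0.38, "tz": 0, "ax": 0, "ay": 0, "az": -13.8}])

```text
clock: 15.28
eef_pos: [613.2, -169.6, 51.6]
ee_rot: [-3.118, -0.38, 0.007]
force: [-8.8, -1.1, 9.1]
width: 17.4
```

Emit:
jog_arm(motion=[{"tx": 0.9, "ty": -0.02, "tz": 0, "ax": 0, "ay": 0, "az": -3.4}, {"tx": 1.8, "ty": -0.08, "tz": 0, "ax": 0, "ay": 0, "az": -6.9}, {"tx": 2.7, "ty": -0.2, "tz": 0, "ax": 0, "ay": 0, "az": -10.3}, {"tx": 3.3, "ty": -0.32, "tz": 0, "ax": 0, "ay": 0, "az": -12.6}, {"tx": 3.7, "ty": -0.41, "tz": 0, "ax": 0, "ay": 0, "az": -14.3}, {"tx": 3.8, "ty": -0.43, "tz": 0, "ax": 0, "ay": 0, "az": -14.7}, {"tx": 3.8, "ty": -0.43, "tz": 0, "ax": 0, "ay": 0, "az": -14.7}, {"tx": 3.8, "ty": -0.43, "tz": 0, "ax": 0, "ay": 0, "az": -14.7}])

```text
clock: 16.27
eef_pos: [649.9, -157.4, 51.7]
ee_rot: [3.044, 0.772, -0.004]
force: [-4.2, -4.2, 5.4]
width: 17.3
```

```bash
python3 - <<'E'
from h import *
np.set_printoptions(precision=2,suppress=True)
im,d=zoom('side','side14',240,115,100,85,7)
im,d=zoom('top','top14',260,120,140,120,5)
s=manip.state(); p=s['eef_pos']; v=p[:2]-np.array([582.8,-22.3])
print('q est',np.arctan2(v[0],-v[1])+0.013,'r',np.hypot(*v), s['force'],s['width'],p,s['clock'])
for t in ('peg','pin_grip','clevis'):
    for c in ('side','top'):
        for r in models.spot_point(c,t)[:2]:
            z={'pin_grip':74,'clevis':50,'peg':80}[t]; print(c,t,r['p'],r['uv'],px2w(c,r['uv'],z=z))
E
```

```text
q est 0.4739598688180107 r 150.91763179550202 [-4.19 -3.85  5.66] 17.38266948504092 [ 649.93 -157.47   51.67] 16.375
side peg 0.56 [277.8, 160.7] [ 655.01 -142.98   80.  ]
side pin_grip 0.63 [289.3, 183.8] [586.8  -22.94  74.  ]
top pin_grip 0.58 [319.7, 165.2] [585.03 -20.85  74.  ]
side clevis 0.83 [291.6, 190.6] [578.6  -18.05  50.  ]
top clevis 0.96 [322.0, 164.9] [591.95 -28.09  50.  ]
```

View pics/side14z.png

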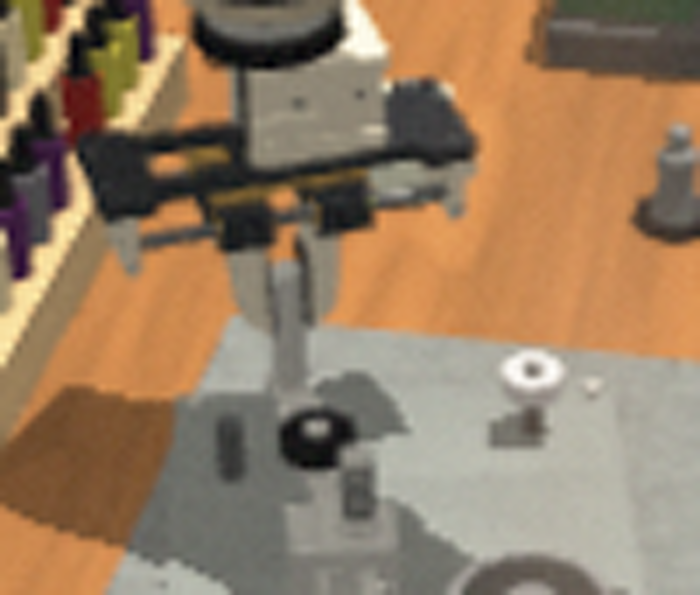

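View pics/top14z.png

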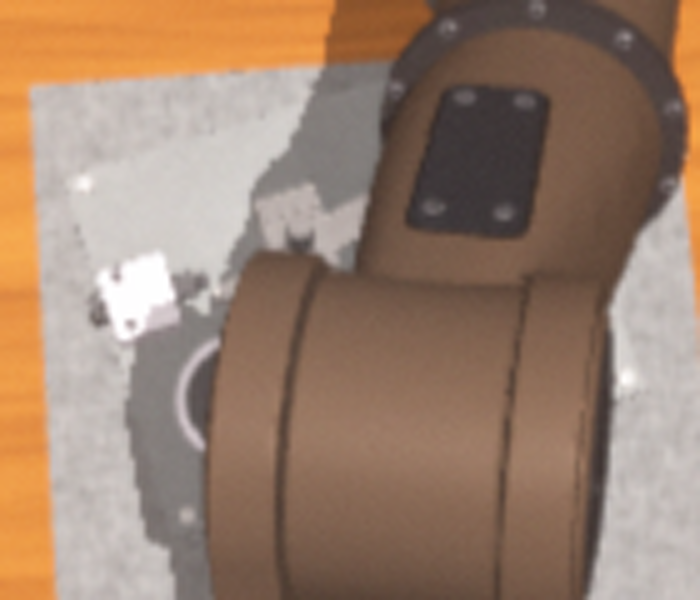

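```bash
python3 - <<'E'
from h import *
np.set_printoptions(precision=2,suppress=True)
o=lambda p,s,x0,y0: ((p[0]+.5)/s+x0-.5,(p[1]+.5)/s+y0-.5)
print('pegtop',px2w('side',o((287,264),7,240,115),z=105),w2px('side',(649.9,-157.5,105)))
r=px2w('side',o((318,428),7,240,115),z=48); v=r[:2]-np.array([582.8,-22.3]); print('roller',r,np.hypot(*v),np.arctan2(v[0],-v[1])+.013)
print(manip.state()['clock'],manip.state()['q'])
E
```

```text
pegtop [ 647.93 -161.33  105.  ] [279.79 152.8 ]
roller [ 620.12 -100.47   48.  ] 86.62098804635498 0.45842175175538197
16.675 [ 0.01  0.66  0.23  1.63 -0.18  0.88  0.8 ]
```

```bash
python3 - <<'E'
from h import *
s=manip.state(); v=s['eef_pos'][:2]-np.array([582.8,-22.3]); print(np.arctan2(v[0],-v[1])+.013,s['force'],s['width'],s['clock'])
print(order.job_done())
E
```

```text
0.4738163367600343 [-4.97860464 -4.00727258  6.63301737] 17.37343448925999 16.675
the job is handed in; nothing more can be done
None
```

The slim hinge pin is home in the clevis and released, and the gripper is holding the tensioner arm back by its peg, past the click and clear of the stop. I handed the job in at 16.7 s.

**Checks that agreed**
- **Pin:** the disc landed with a push of about 17 N at the same tool height as in the block. After release, the side picture put the pin's top where it should be for fully home (about 94 mm).
- **Tensioner arm:** the tool position gives an angle of about 0.474 rad, and the idler roller in the side picture gives about 0.46 rad. Both are well inside 0.38–0.60. The grip on the peg is steady at 17.4 mm, with about 6 N sideways.

**Checks that disagreed or were not made**
- **Fingertip height:** the pictures showed the fingertips about 35 mm higher than the reported tool position and stated nose length imply. I set the grasp heights from the camera, and that worked.
- **Networks' last points:** these were up to about 15 mm from my own measurements (the peg in the side view was the worst), and the top camera did not report the peg because the robot arm hides it. I relied on the picture geometry and tool position instead.
- **Push force:** about 6 N at the peg is less than the stated 9 N at 0.5.
- **Pawl click:** I did not see it directly; I take it from the arm being past 0.34.
- **Bystanders:** I didn't measure them at the end. My paths kept clear of them and I felt no unexpected contact.

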